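Snap a press die into its holder and pull-test the catch

TASK

Take the tall straight-sided die out of the wooden rack and press its shank straight down into the socket of the steel die holder, firmly but without ramming it (never over 25 N), until its latches click and the shoulder is fully home. Then prove that the catch holds: keep hold of the die and pull it straight up with slowly rising force to about 12 N (10 to 14 N is fine, never over 16 N), keep that pull for about a second, ease off and let go, leaving the die standing home in the holder. Leave everything else on the bench where it is.

Things in the scene. Friction and masses are not known exactly. Their poses are not given: they have to be found in the camera images.
- tall_die: The die to fit, round about z, metal, 66 mm tall, 170 to 290 g; origin at the shank's tip, z up. Head: flange 34 mm across at z 23 to 28 mm, then the only straight barrel in the rack, 28 mm across, z 28 to 66 mm, flat top. Shank below: 8 mm tip widening to an 18 mm collar at z 9 to 10.5 mm, above it a 10 mm neck. Starts upright in any of the rack's three holes, flange resting on the rack.
- die_shoulder (a point): On the tall die's axis at the underside of its shoulder flange, 23 mm above the shank's tip, with the die's axes.
- die_grip (a point): On the tall die's axis, 50 mm above the shank's tip and 27 mm above the shoulder: where to put the TCP when gripping the barrel from above. The fingertips must stay above the flange, which is wider than the barrel.
- holder: Die holder, fixed: bright steel block 100 (x) by 120 (y) by 45 mm tall on a grey foot 130 x 150 x 8 mm; origin under its centre, z up. In the middle of its flat top a round socket, 19.5 mm across with a 1.5 mm chamfer, 30 mm deep. Two hidden sprung latches at +y and -y close over the die's collar (brass caps show outside). For the feel see catch and socket_mouth.
- socket_mouth (a point): Centre of the socket's mouth on the holder's top, 45 mm above the bench. Die home: die_shoulder within 2 mm of it. Going in, the die meets the latches with its shoulder 14 mm above; the push rises to 7 to 11 N at about 9 mm above, drops to about 2 N, the latches click over the collar at about 1.5 mm, then the shoulder lands hard on the top.
- catch (a point): On the socket axis at the underside of the sprung latches, 11 mm below the mouth. The seated die has about 1.5 mm of free play upwards; then it bears on the latches and the pull climbs steeply, roughly 20 N per mm. The exact point is not known: feel for it. Side load adds to the force on the die, so keep it low. Eased off, the die drops back home.
- rack: Wooden die rack, fixed: 56 mm (x) by 215 mm (y) by 28 mm tall, origin under its centre; three holes 21 mm in diameter in a row along its y at -70, 0 and +70 mm. Neighbours are close along y, so grip across the rack (fingers closing along its x).
- disc_die: Bystander: low metal die with a 48 mm disc head 14 mm thick, in the rack. Same shank; origin at its tip.
- cone_die: Bystander: metal die with a conical head, 50 mm tall overall, in the rack. Same shank; origin at its tip.
- loupe: Bystander: metal eye loupe, a short cone standing on the bench, 38 mm wide, 30 mm tall. Origin under its centre.
- screwdriver: Bystander: small screwdriver 130 mm long lying on the bench, between rack and holder.
- parts_tray: Bystander: grey divided parts tray 90 x 120 x 22 mm. Origin under its centre.
- case_ring: Bystander: steel watch-case ring 40 mm across, 10 mm tall. Origin under its centre.
- oil_jar: Bystander: amber jar with metal cap, 44 mm across, 50 mm tall. Origin under its centre.
- movement_block: Bystander: aluminium block 60 x 50 x 22 mm. Origin under its centre.
Things that resemble listed ones, but are neither listed nor needed, are in the scene too. What is shaped like the tall_die but yellow is not meant.

How it is judged:
By the outcome, as a careful person would: the job done as asked, in the order asked, and still so for the second after the job is handed in, with the robot touching nothing.
It also fails if it takes over 72 s, if anything falls off the work surface, if the arm or the gripper's body presses on something with over 40 N, if the wrist force passes 120 N, or if a joint passes its speed limit or range.

ROBOT

A 6-joint arm with a two-finger parallel gripper is mounted at the origin on the work surface. World frame = base frame: x ahead of the robot, y to its left, z up, the work surface at z = 0. Lengths are in m, angles in rad, forces in N, time in s.
With the tool pointing down it reaches from about 0.275 to 0.775 m from the base axis. Payload 14.6 kg.
Tool frame: the origin (TCP) lies between the finger pads, 19 mm behind the fingertips; this is the grasp point; z points along the fingers, y is the line along which they close (so a half turn about z gives the same grasp; the last joint's range is limited). The gripper opens to 85 mm and grips with 20 to 120 N. Pads are 22 mm wide; open, the fingers measure 114 mm over their backs; the gripper's body (76 mm by 85 mm) begins 54 mm behind the grasp point. The pads swing forward as they close: fully open they stand 13 mm farther back than shut.
Start: joints at [-1.344, 0.263, -0.048, 1.259, 0, 1.415], TCP at [0.196, -0.487, 0.25] pointing down, gripper open.
Joint ranges: [-2.65, 2.65], [-0.89, 1.7], [-1.18, 1.37], [-2.13, 2.11], [-1.35, 1.29], [-3.14, 3.14]. Speed limits (rad/s): [1.89, 1.89, 2.57, 2.79, 3.14, 3.14].

INTERFACE

Orientations are given as a unit quaternion [x, y, z, w].
In Python, from cell import arm, optics gives the robot as it stands.
- The arm moves only by the tool move_arm, never from a script. Its argument "steps" is one flat list of numbers, 5 for each row, row after row: the opening, from 0 (shut) to 1 (fully open), then the shift along the world's x, y, z in cm, then the turn about the world's z in degrees. In form: [claw, dx, dy, dz, roll, claw, dx, dy, dz, roll, ...]. A call has 1 to 20 rows; each row shifts and turns the commanded pose from where the row before left it; what a row does not reach is not made up. A row lasts 1/8 s, in which the tool goes at most 62.5 mm and 10.7 degrees, less where a joint would pass 70% of its speed; a pose out of reach is approached as far as the arm can. A call is refused whole if a number of a shift passes 6.25 or a number of a turn 10.7, either way. A call with a gripper value outside its range is refused whole. The fingers move at their own pace and stop on an object; the grip force is fixed at half the most. Time passes only in rows, so rows that do not move let the fingers close. It gives the time, the measured TCP pose, the force, the opening and the grip force at its end, in the units of the state.
- arm.get_state(): the state, without advancing time (a new reading comes with each control period).
- optics.capture(name): name is "side" or "top"; returns (picture, depth): 384x512x3 uint8, blue, green, red; 384x512 float32, m along the optical axis (not along the pixel's ray), 0 where there is no reading.
- optics.camera_params(name): a dict with "mtx" (3x3 intrinsics, pixels), "extrinsics" (4x4, takes a point from world to camera coordinates). Camera axes: x right, y down, z forward; pixel columns grow to the right and rows downward; lengths in m; the calibration is good to about 2 mm. A picture is of the moment at which its call begins. camera_params takes no time and is no camera call.
- arm.job_done(): hands the job in; it is judged then, once.
The state is a dict: "clock": time; "joints": joint angles; "qvel": joint speeds; "tau": joint torques, N m; "tool_pos": TCP position; "ee_rot": TCP orientation; "contact_force": force on the tool from outside, world axes, zero at the start; "torque": the same for the moment, N m; "width": opening from 0.0 (shut) to 1.0 (fully open); "grasp_force": force on a finger pad.
Only numpy, scipy, OpenCV 4.12 (cv2) and the standard library are available. Lean on these libraries where they do the work, as an engineer would, in place of code of your own. Each camera call takes 0.05 s, during which the arm holds its last target. There are 200 camera calls.

## Working session

There is one attempt and no reset: what is moved stays moved. The work goes in short steps, Python scripts to look and compute and a tool call to move; the robot and the scene stay as the last step left them, time stands still between calls to the robot, and variables do not carry over. Pictures are saved under pics/ and viewed, at most 10 in all, crops included, and the job is handed in when it is done.

Besides the shell and the picture viewer there is one more tool, called after ">>>" by a JSON object that holds its "name" and its "arguments", one argument or row to a line. move_arm: Moves the arm, as the interface text tells. Its arguments: {"type":"object","properties":{"steps":{"type":"array","items":{"type":"number"}}},"required":["steps"]}

```bash
mkdir -p pics; cat > h.py <<'E'
import numpy as np, cv2
from cell import arm, optics
def cast(name,u,v,z):
    p=optics.camera_params(name);K=np.array(p["mtx"]);E=np.array(p["extrinsics"])
    R,t=E[:3,:3],E[:3,3];c=-R.T@t;d=R.T@np.linalg.solve(K,[u,v,1]);return c+d*(z-c[2])/d[2]
def cloud(name,depth):
    p=optics.camera_params(name);K=np.array(p["mtx"]);E=np.array(p["extrinsics"])
    v,u=np.mgrid[:384,:512];P=np.stack([(u-K[0,2])/K[0,0]*depth,(v-K[1,2])/K[1,1]*depth,depth],-1)
    return (P-E[:3,3])@E[:3,:3]
E
python3 - <<'E'
from h import *
s=arm.get_state();print(s)
for n in("top","side"):
    b,d=optics.capture(n);cv2.imwrite(f"pics/{n}0.png",b);np.save(f"{n}0.npy",d)
    p=optics.camera_params(n);E=np.array(p["extrinsics"]);print(n,p["mtx"],-E[:3,:3].T@E[:3,3])
E
```

```text
{'clock': 0.0, 'joints': array([-1.34429949e+00,  2.63518703e-01, -4.89616727e-02,  1.25937925e+00,
       -1.53185284e-05,  1.41551357e+00]), 'qvel': array([-7.55533572e-04,  4.03841151e-04, -1.97681132e-03, -7.40798590e-05,
        8.23648849e-04,  8.20088881e-04]), 'tau': array([-2.53717459e-03, -6.37597775e+01,  3.84568763e+01,  1.36950318e-02,
       -9.55514588e-05,  5.10784912e-05]), 'tool_pos': array([ 0.19554128, -0.48694565,  0.24951819]), 'ee_rot': array([ 9.81835661e-01,  1.89732582e-01, -2.65808719e-05, -5.31039825e-04]), 'contact_force': array([ 0.47389039,  0.99867028, -0.71982401]), 'torque': array([-0.01719867,  0.01018944,  0.02202874]), 'grasp_force': 0.0, 'width': 0.9998392503129891}
top [[445.84070395   0.         252.17788213]
 [  0.         445.84070395 199.29286109]
 [  0.           0.           1.        ]] [0.47208956 0.0367358  1.13762989]
side [[469.67054152   0.         257.05838133]
 [  0.         469.67054152 189.09084831]
 [  0.           0.           1.        ]] [0.40596343 0.83176012 0.95398856]
```

View pics/top0.png

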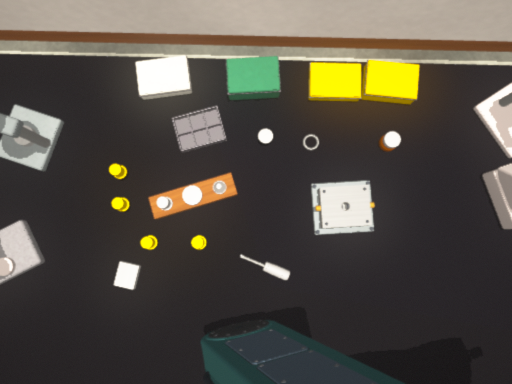

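View pics/side0.png

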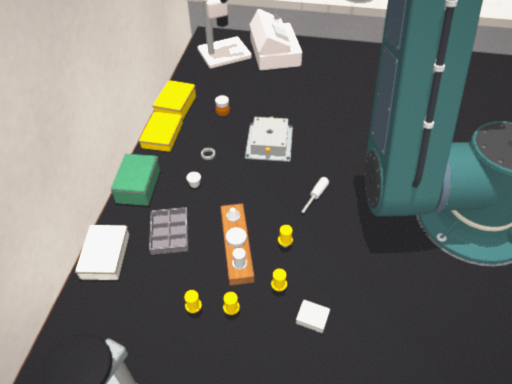

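The top view shows the rack from about (150,205) to (236,185), with dies at (164,203), (192,195) and (219,187). The holder's socket is at (345,207), and the four yellow dies are decoys. In the side view the rack dies are at (239,258), (236,237) and (233,214). The one at (239,258) looks like a straight barrel, which would be (164,203) in the top view. I'll check that in a crop.

```bash
python3 - <<'E'
from h import *
t=cv2.imread("pics/top0.png");s=cv2.imread("pics/side0.png")
a=cv2.resize(s[195:290,200:280],None,fx=5,fy=5,interpolation=cv2.INTER_CUBIC)
b=cv2.resize(t[165:225,140:245],None,fx=3.7,fy=3.7,interpolation=cv2.INTER_CUBIC)
o=np.zeros((480,800,3),np.uint8);o[:475,:400]=a;o[:b.shape[0],405:405+b.shape[1]]=b
c=cv2.resize(t[175:240,305:380],None,fx=3.7,fy=3.7,interpolation=cv2.INTER_CUBIC)
o[235:235+240,405:405+c.shape[1]]=c[:240];cv2.imwrite("pics/crop.png",o)
P=cloud("top",np.load("top0.npy"))
for n,(u,v) in dict(A=(164,203),B=(192,195),C=(219,187)).items():
    q=P[v-12:v+13,u-12:u+13].reshape(-1,3);z=q[:,2].max();k=q[q[:,2]>z-.006];print(n,z,len(k),k.mean(0),np.ptp(k,axis=0))
# rack
hsv=cv2.cvtColor(t,cv2.COLOR_BGR2HSV)
m=cv2.inRange(hsv,(3,100,60),(18,255,255));m[:160]=0;m[240:]=0;m[:,:140]=0;m[:,245:]=0
pt=np.argwhere(m)[:,::-1];w=np.array([cast("top",u,v,.028)[:2] for u,v in pt],np.float32)
print("rack",cv2.minAreaRect(w))
# holder top
q=P[165:250,300:390];k=(abs(q[...,2]-.045)<.006);w=q[k][:,:2].astype(np.float32);print("holder",cv2.minAreaRect(w),k.sum(),np.median(q[k][:,2]))
sub=t[195:220,333:358].astype(int).sum(2);
import sys
m=(sub<sub.max()*.55).astype(np.uint8);n,l,st,ce=cv2.connectedComponentsWithStats(m)
for i in range(1,n):print(st[i],ce[i]+[333,195],cast("top",*(ce[i]+[333,195]),.045))
# brass caps
m=cv2.inRange(hsv,(8,150,120),(30,255,255));m[:185]=0;m[235:]=0;m[:,:305]=0
n,l,st,ce=cv2.connectedComponentsWithStats(m)
for i in range(1,n):print("cap",st[i],ce[i],cast("top",*ce[i],.034))
E
```

```text
A 1.1376298859847347 4 [0.47208956 0.0367358  1.13762989] [0. 0. 0.]
B 1.1376298859847347 2 [0.47208956 0.0367358  1.13762989] [0. 0. 0.]
C 0.06056305214329132 19 [0.60263993 0.12812303 0.05733121] [0.01044199 0.01238689 0.00590137]
rack ((0.5805240869522095, 0.19501981139183044), (0.06337849050760269, 0.22029545903205872), 18.34330940246582)
holder ((0.5619935393333435, -0.18417911231517792), (0.09998376667499542, 0.14295744895935059), 4.728002071380615) 1980 0.0455709210268805
[12  8  4  6 11] [346.81818182 205.09090909] [ 0.56440582 -0.18767487  0.045     ]
cap [371 202   4   6  19] [372.42105263 204.57894737] [ 0.56817624 -0.25332624  0.034     ]
cap [316 206   4   5  19] [317.57894737 207.89473684] [ 0.55657032 -0.11757226  0.034     ]
```

View pics/crop.png

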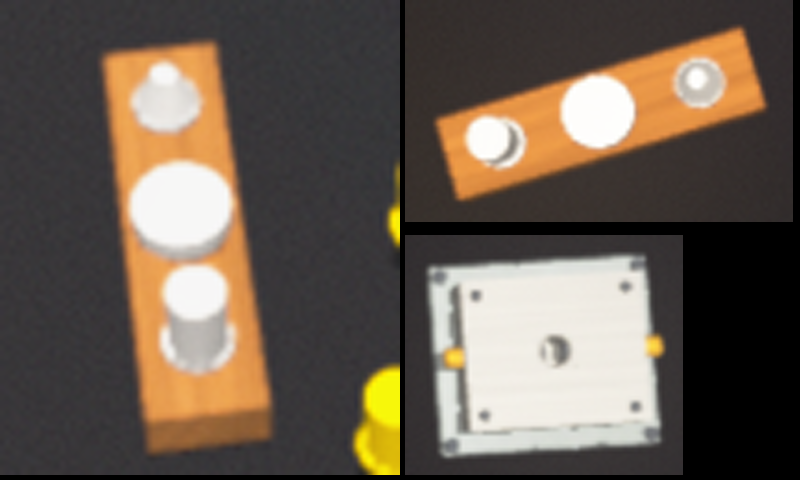

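In the crops, the die nearest the side camera is the grey one at side (239,255) / top (163,203). It has a straight barrel above a wider flange, so it is the tall_die. (192,195) is the flat disc, (219,187) is the cone, and the yellow dies are excluded. The socket mouth is a dark circle at about (345.5,206). Next I'll refine both positions across the two views.

```bash
python3 - <<'E'
from h import *
t=cv2.imread("pics/top0.png");s=cv2.imread("pics/side0.png")
def blobs(im,x0,x1,y0,y1,th,sc=4):
    g=cv2.cvtColor(cv2.resize(im[y0:y1,x0:x1],None,fx=sc,fy=sc,interpolation=cv2.INTER_CUBIC),cv2.COLOR_BGR2GRAY)
    m=cv2.threshold(g,th,255,0)[1];c=cv2.findContours(m,0,cv2.CHAIN_APPROX_NONE)[0]
    return [(np.float32(k.reshape(-1,2))+.5)/sc-.5+[x0,y0] for k in c if cv2.contourArea(k)>200]
for n,im,bx in(("top",t,(150,182,190,216)),("side",s,(228,250,245,272))):
  for th in(215,235,248):
    for c in blobs(im,*bx,th):
      w=np.float32([cast(n,u,v,.071)[:2] for u,v in c]);print("die",n,th,cv2.minEnclosingCircle(w),cv2.fitEllipse(w),c.mean(0))
for n,im,bx in(("top",t,(305,380,175,240)),("side",s,(240,300,110,165))):
  for th in(190,215,230):
    for c in blobs(im,*bx,th):
      w=np.float32([cast(n,u,v,.045)[:2] for u,v in c])
      if len(w)>300:print("hold",n,th,cv2.minAreaRect(w))
# socket: dark vs bright hole edge, dark pixel blob
for n,im,(x0,x1,y0,y1) in(("top",t,(338,354,199,214)),("side",s,(255,282,122,145))):
  g=cv2.cvtColor(im[y0:y1,x0:x1],cv2.COLOR_BGR2GRAY);print(n,x0,y0);print(g)
  
P=cloud("side",np.load("side0.npy"));q=P[240:285,220:260].reshape(-1,3);k=q[(abs(q[:,2]-.071)<.004)];print("die side depth",len(k),k.mean(0),np.ptp(k,axis=0))
P=cloud("top",np.load("top0.npy"));q=P[190:216,150:182].reshape(-1,3);k=q[(abs(q[:,2]-.071)<.004)];print("die top depth",len(k),k.mean(0),np.ptp(k,axis=0))
E
```

```text
die top 215 ((0.5575379133224487, 0.2563270032405853), 0.019580697640776634) ((0.5578255653381348, 0.2571890950202942), (0.029276549816131592, 0.037694718688726425), 160.4564971923828) [165.49507874 202.70570866]
die top 235 ((0.5588463544845581, 0.26144492626190186), 0.013713588006794453) ((0.5590030550956726, 0.2615901231765747), (0.025371896103024483, 0.026110654696822166), 78.55990600585938) [161.875 201.859]
die top 248 ((0.5587905645370483, 0.26159271597862244), 0.012787561863660812) ((0.5588362216949463, 0.2614113688468933), (0.02353375032544136, 0.024246616289019585), 86.85103607177734) [161.98634454 202.01785714]
die side 215 ((0.5572790503501892, 0.25905343890190125), 0.015028785914182663) ((0.5571120381355286, 0.25893089175224304), (0.02804594673216343, 0.028780704364180565), 25.608612060546875) [238.56109023 252.90507519]
die side 235 ((0.5571660995483398, 0.2589462399482727), 0.013777290470898151) ((0.5570681095123291, 0.25884515047073364), (0.02558538131415844, 0.026470107957720757), 15.569551467895508) [238.64735772 252.83434959]Traceback (most recent call last):
  File "<stdin>", line 14, in <module>
  File "h.py", line 4, in cast
    p=optics.camera_params(name);K=np.array(p["mtx"]);E=np.array(p["extrinsics"])
ValueError: time passes only in moves, steps and waits
```

```bash
sed -i 's/^def cast/import functools\n@functools.lru_cache\ndef prm(n): return optics.camera_params(n)\ndef cast/; s/p=optics.camera_params(name)/p=prm(name)/' h.py
python3 - <<'E'
from h import *
t=cv2.imread("pics/top0.png");s=cv2.imread("pics/side0.png")
def blobs(im,x0,x1,y0,y1,th,sc=4):
    g=cv2.cvtColor(cv2.resize(im[y0:y1,x0:x1],None,fx=sc,fy=sc,interpolation=cv2.INTER_CUBIC),cv2.COLOR_BGR2GRAY)
    m=cv2.threshold(g,th,255,0)[1];c=cv2.findContours(m,0,cv2.CHAIN_APPROX_NONE)[0]
    return [(np.float32(k.reshape(-1,2))+.5)/sc-.5+[x0,y0] for k in c if cv2.contourArea(k)>200]
for n,im,bx in(("top",t,(305,380,175,240)),("side",s,(240,300,110,165))):
  for th in(180,200,215,230):
    for c in blobs(im,*bx,th):
      w=np.float32([cast(n,u,v,.045)[:2] for u,v in c])
      if len(w)>200:print("hold",n,th,cv2.minAreaRect(w))
for n,im,(x0,x1,y0,y1) in(("top",t,(338,354,199,214)),("side",s,(260,280,126,146))):
  g=cv2.cvtColor(im[y0:y1,x0:x1],cv2.COLOR_BGR2GRAY);print(n,x0,y0);print(g)
for n,(a,b,c,d) in dict(side=(240,285,220,260),top=(190,216,150,182)).items():
  q=cloud(n,np.load(n+"0.npy"))[a:b,c:d].reshape(-1,3);k=q[(abs(q[:,2]-.071)<.004)];print("die depth",n,len(k),k.mean(0),np.ptp(k,axis=0))
for n,(a,b,c,d) in dict(side=(105,170,235,305),top=(170,245,300,390)).items():
  q=cloud(n,np.load(n+"0.npy"))[a:b,c:d].reshape(-1,3);k=q[(abs(q[:,2]-.045)<.004)];print("hold depth",n,len(k),cv2.minAreaRect(np.float32(k[:,:2])),k.mean(0))
E
```

```text
hold top 180 ((0.5594407916069031, -0.17870329320430756), (0.12371121346950531, 0.14790114760398865), 4.86967134475708)
hold top 200 ((0.5594481229782104, -0.17843422293663025), (0.12241111695766449, 0.14598862826824188), 4.8696746826171875)
hold top 215 ((0.5598605275154114, -0.17629291117191315), (0.12033657729625702, 0.1403142660856247), 5.27012825012207)
hold top 230 ((0.5634263157844543, -0.18451975286006927), (0.09978797286748886, 0.11811883747577667), 4.522862434387207)
hold side 180 ((0.5560646057128906, -0.16154669225215912), (0.12346217781305313, 0.17846235632896423), 5.121498107910156)
hold side 200 ((0.5563211441040039, -0.16147616505622864), (0.12155003845691681, 0.17624467611312866), 5.495185375213623)
hold side 215 ((0.5568274855613708, -0.16833870112895966), (0.1191449910402298, 0.15801677107810974), 5.137614727020264)
hold side 230 ((0.5621416568756104, -0.187504842877388), (0.09602914750576019, 0.11218279600143433), 4.85918664932251)
top 338 199
[[236 236 236 236 236 236 236 237 236 236 236 237 236 236 236 236]
 [237 237 236 237 237 236 236 236 235 236 236 237 237 2
[... 2405 characters left out ...]
30 230 231
  231 232]
 [220 220 221 221 222 225 228 230 228 228 228 228 229 230 230 229 228 230
  231 232]
 [182 181 186 191 194 195 204 210 210 208 210 211 214 216 217 217 218 219
  223 225]]
die depth side 105 [0.55572489 0.26077734 0.07077368] [0.02689443 0.02772386 0.00779608]
die depth top 97 [0.55849191 0.25959607 0.07215442] [0.02436882 0.02694511 0.00772085]
hold depth side 939 ((0.5593348145484924, -0.1859632134437561), (0.09999246895313263, 0.13463151454925537), 4.9122819900512695) [ 0.55839783 -0.18167398  0.04487806]
hold depth top 1854 ((0.5621042847633362, -0.18519583344459534), (0.09993059188127518, 0.14091268181800842), 4.728001594543457) [ 0.56156823 -0.18442898  0.04544361]
```

>>> {"name": "move_arm", "arguments": {
  "steps": [0.65, 2.13, 4.39, 0, 5.06, 0.65, 2.13, 4.39, 0, 5.06, 0.65, 2.13, 4.39, 0, 5.06, 0.65, 2.13, 4.39, 0, 5.06, 0.65, 2.13, 4.39, 0, 5.06, 0.65, 2.13, 4.39, 0, 5.06, 0.65, 2.13, 4.39, 0, 5.06, 0.65, 2.13, 4.39, 0, 5.06, 0.65, 2.13, 4.39, 0, 5.06, 0.65, 2.13, 4.39, 0, 5.06, 0.65, 2.13, 4.39, 0, 5.06, 0.65, 2.13, 4.39, 0, 5.06, 0.65, 2.13, 4.39, 0, 5.06, 0.65, 2.13, 4.39, 0, 5.06, 0.65, 2.13, 4.39, 0, 5.06, 0.65, 2.13, 4.39, 0, 5.06, 0.65, 2.13, 4.39, 0, 5.06, 0.65, 0, 0, -4, 0, 0.65, 0, 0, -4, 0, 0.65, 0, 0, 0, 0]
}}

```text
clock: 2.6
tool_pos: [0.5561, 0.2587, 0.1676]
ee_rot: [0.588, 0.809, -0.002, -0.002]
contact_force: [0.2, 0.0, 0.7]
width: 0.648
grasp_force: 0.0
```

>>> {"name": "move_arm", "arguments": {
  "steps": [0.65, 0.15, 0.12, -3, 0, 0.65, 0, 0, -3, 0, 0.65, 0, 0, 0, 0, 0.65, 0, 0, 0, 0]
}}

```text
clock: 3.1
tool_pos: [0.5601, 0.2605, 0.112]
ee_rot: [0.589, 0.808, 0.001, 0.001]
contact_force: [0.0, 0.1, 0.7]
width: 0.65
grasp_force: 0.0
```

```bash
python3 - <<'E'
from h import *
print(arm.get_state()["tool_pos"])
o=np.zeros((400,800,3),np.uint8)
for i,(n,(x,y)) in enumerate(dict(top=(164,203),side=(239,255)).items()):
    b,d=optics.capture(n);cv2.imwrite(f"pics/{n}1.png",b)
    o[:,i*400:i*400+400]=cv2.resize(b[y-40:y+40,x-40:x+40],(400,400),interpolation=cv2.INTER_CUBIC)
cv2.imwrite("pics/c1.png",o)
E
```

```text
[0.5600873  0.2604783  0.11204961]
```

View pics/c1.png

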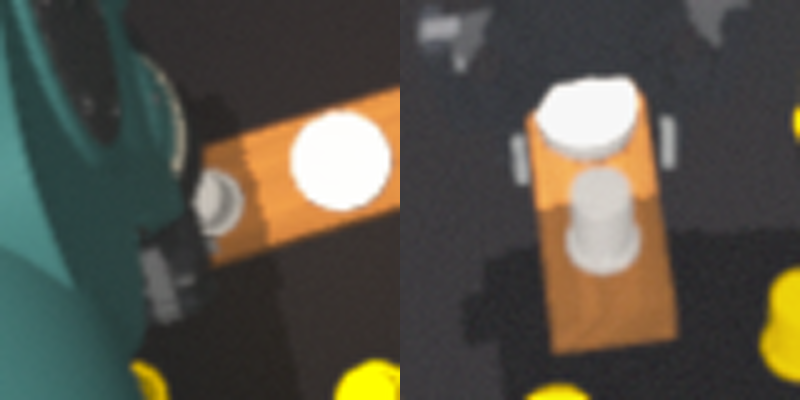

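In the side crop the fingers are at (520,160) and (668,142), straddling the die at (600,210) with even clearance, so I'll descend and grip.

>>> {"name": "move_arm", "arguments": {
  "steps": [0.65, -0.1, 0, -2, 0, 0.65, 0, 0, -2, 0, 0.65, 0, 0, -1.4, 0, 0.65, 0, 0, 0, 0, 0.65, 0, 0, 0, 0]
}}

```text
clock: 3.82
tool_pos: [0.5586, 0.2604, 0.0568]
ee_rot: [0.589, 0.808, 0.0, 0.0]
contact_force: [-0.6, -0.5, 0.9]
width: 0.651
grasp_force: 0.0
```

>>> {"name": "move_arm", "arguments": {
  "steps": [0.2, 0, 0, 0, 0, 0.2, 0, 0, 0, 0, 0.2, 0, 0, 0, 0, 0.2, 0, 0, 0, 0, 0.2, 0, 0, 0, 0, 0.2, 0, 0, 0, 0]
}}

```text
clock: 4.58
tool_pos: [0.5585, 0.2604, 0.0568]
ee_rot: [0.589, 0.808, 0.0, 0.0]
contact_force: [-1.4, -0.6, 6.9]
width: 0.303
grasp_force: 58.6
```

>>> {"name": "move_arm", "arguments": {
  "steps": [0.2, 0, 0, 0.5, 0, 0.2, 0, 0, 1, 0, 0.2, 0, 0, 2, 0, 0.2, 0, 0, 3, 0, 0.2, 0, 0, 2.5, 0, 0.2, 0, 0, 1, 0, 0.2, 0, 0, 0, 0]
}}

```text
clock: 5.45
tool_pos: [0.5583, 0.2603, 0.1563]
ee_rot: [0.589, 0.808, 0.0, 0.0]
contact_force: [-0.4, -0.2, -3.3]
width: 0.304
grasp_force: 59.2
```

```bash
python3 - <<'E'
from h import *
s=arm.get_state();print(s["tool_pos"],s["contact_force"],s["width"],s["grasp_force"])
b,d=optics.capture("side");cv2.imwrite("pics/side2.png",b)
cv2.imwrite("pics/c2.png",cv2.resize(b[150:310,150:330],None,fx=3,fy=3,interpolation=cv2.INTER_CUBIC))
print(cast("side",269.5,131.3,.045),cast("top",345.2,205.8,.045))
E
```

```text
[0.55834372 0.26033969 0.15625576] [-0.39689285 -0.22712102 -3.31554249] 0.3043158222084607 59.18318510055542
[ 0.55982718 -0.18549067  0.045     ] [ 0.56256116 -0.1837173   0.045     ]
```

View pics/c2.png

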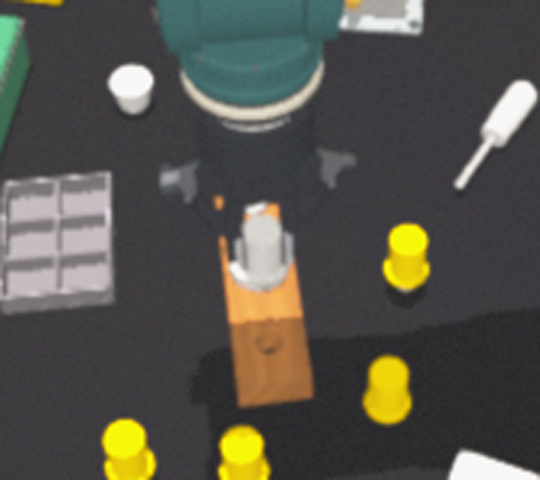

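The die is in the gripper and the rack hole at crop (268,342) is empty. I'll carry it to the holder.

>>> {"name": "move_arm", "arguments": {
  "steps": [0.2, 0.03, -2, 0, 0, 0.2, 0.03, -4, 0, 0, 0.2, 0.03, -4.7, 0, 0, 0.2, 0.03, -4.7, 0, 0, 0.2, 0.03, -4.7, 0, 0, 0.2, 0.03, -4.7, 0, 0, 0.2, 0.03, -4.7, 0, 0, 0.2, 0.03, -4.7, 0, 0, 0.2, 0.03, -4.5, 0, 0, 0.2, 0.04, -4, 0, 0, 0.2, 0, -1.8, 0, 0, 0.2, 0, 0, 0, 0, 0.2, 0, 0, -2, 0, 0.2, 0, 0, -1.5, 0, 0.2, 0, 0, 0, 0, 0.2, 0, 0, 0, 0]
}}

```text
clock: 7.5
tool_pos: [0.5615, -0.1844, 0.1214]
ee_rot: [0.588, 0.809, 0.0, 0.0]
contact_force: [0.2, -0.1, -1.9]
width: 0.302
grasp_force: 59.2
```

```bash
python3 - <<'E'
from h import *
s=arm.get_state();print(s["tool_pos"],s["contact_force"],s["width"],s["grasp_force"])
o=np.zeros((400,800,3),np.uint8)
for i,(n,(x,y)) in enumerate(dict(top=(345,206),side=(269,131)).items()):
    b,d=optics.capture(n);cv2.imwrite(f"pics/{n}3.png",b)
    o[:,i*400:i*400+400]=cv2.resize(b[y-40:y+40,x-40:x+40],(400,400),interpolation=cv2.INTER_CUBIC)
cv2.imwrite("pics/c3.png",o)
E
```

```text
[ 0.56148476 -0.18439544  0.12142127] [ 0.21679791 -0.14884587 -1.85079573] 0.30237089502467374 59.22946214675903
```

View pics/c3.png

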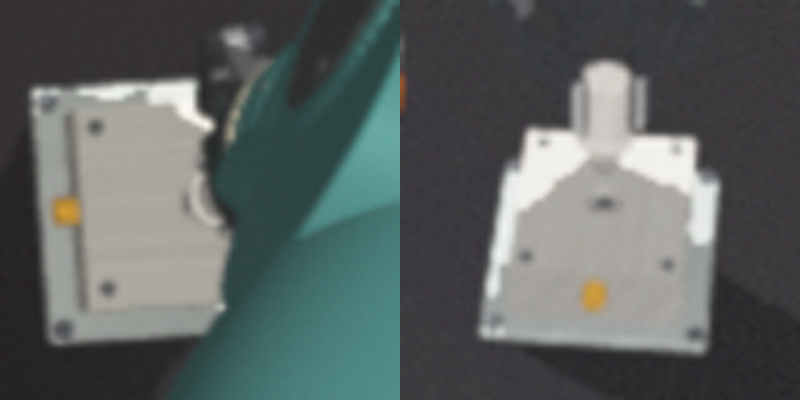

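In the side crop the die axis and the socket both sit at column 603, so they are aligned. I'll descend gently while watching the forces.

>>> {"name": "move_arm", "arguments": {
  "steps": [0.2, 0, 0, -1, 0, 0.2, 0, 0, -0.8, 0, 0.2, 0, 0, -0.5, 0, 0.2, 0, 0, -0.4, 0, 0.2, 0, 0, -0.2, 0, 0.2, 0, 0, 0, 0]
}}

```text
clock: 8.35
tool_pos: [0.5613, -0.1847, 0.092]
ee_rot: [0.589, 0.808, -0.0, -0.0]
contact_force: [-0.4, -0.6, -2.7]
width: 0.303
grasp_force: 59.2
```

>>> {"name": "move_arm", "arguments": {
  "steps": [0.2, 0, 0, -0.1, 0, 0.2, 0, 0, -0.1, 0, 0.2, 0, 0, 0, 0]
}}

```text
clock: 8.72
tool_pos: [0.5613, -0.1847, 0.0899]
ee_rot: [0.589, 0.808, -0.0, -0.0]
contact_force: [0.5, 0.2, -3.2]
width: 0.297
grasp_force: 59.2
```

>>> {"name": "move_arm", "arguments": {
  "steps": [0.2, 0, 0, -0.1, 0, 0.2, 0, 0, -0.1, 0, 0.2, 0, 0, 0, 0]
}}

```text
clock: 9.1
tool_pos: [0.5613, -0.1847, 0.0879]
ee_rot: [0.589, 0.808, 0.0, -0.0]
contact_force: [-0.3, -0.4, -2.3]
width: 0.304
grasp_force: 59.2
```

>>> {"name": "move_arm", "arguments": {
  "steps": [0.2, 0, 0, -0.1, 0, 0.2, 0, 0, 0, 0]
}}

```text
clock: 9.35
tool_pos: [0.5614, -0.1847, 0.087]
ee_rot: [0.589, 0.808, 0.0, 0.0]
contact_force: [0.4, 0.3, -0.6]
width: 0.301
grasp_force: 59.2
```

>>> {"name": "move_arm", "arguments": {
  "steps": [0.2, 0, 0, -0.1, 0, 0.2, 0, 0, 0, 0]
}}

```text
clock: 9.6
tool_pos: [0.5614, -0.1847, 0.0861]
ee_rot: [0.589, 0.808, 0.0, 0.0]
contact_force: [-0.4, 0.7, 0.7]
width: 0.302
grasp_force: 59.2
```

>>> {"name": "move_arm", "arguments": {
  "steps": [0.2, 0, 0, -0.1, 0, 0.2, 0, 0, 0, 0]
}}

```text
clock: 9.85
tool_pos: [0.5614, -0.1848, 0.085]
ee_rot: [0.589, 0.808, 0.0, 0.0]
contact_force: [-0.4, 0.9, 0.8]
width: 0.302
grasp_force: 59.2
```

>>> {"name": "move_arm", "arguments": {
  "steps": [0.2, 0, 0, -0.1, 0, 0.2, 0, 0, 0, 0]
}}

```text
clock: 10.1
tool_pos: [0.5614, -0.1847, 0.084]
ee_rot: [0.589, 0.808, 0.0, 0.0]
contact_force: [1.4, 0.5, 3.0]
width: 0.303
grasp_force: 59.4
```

>>> {"name": "move_arm", "arguments": {
  "steps": [0.2, 0, 0, -0.1, 0, 0.2, 0, 0, 0, 0]
}}

```text
clock: 10.35
tool_pos: [0.5614, -0.1847, 0.083]
ee_rot: [0.589, 0.808, 0.0, 0.0]
contact_force: [0.8, -0.4, 3.7]
width: 0.304
grasp_force: 59.5
```

>>> {"name": "move_arm", "arguments": {
  "steps": [0.2, 0, 0, -0.1, 0, 0.2, 0, 0, 0, 0]
}}

```text
clock: 10.6
tool_pos: [0.5612, -0.1846, 0.0816]
ee_rot: [0.589, 0.808, 0.0, -0.0]
contact_force: [2.8, -0.1, -3.3]
width: 0.303
grasp_force: 59.0
```

>>> {"name": "move_arm", "arguments": {
  "steps": [0.2, 0, 0, -0.1, 0, 0.2, 0, 0, 0, 0]
}}

```text
clock: 10.85
tool_pos: [0.5611, -0.1846, 0.0807]
ee_rot: [0.589, 0.808, -0.0, -0.0]
contact_force: [0.7, -0.7, -3.8]
width: 0.3
grasp_force: 59.1
```

>>> {"name": "move_arm", "arguments": {
  "steps": [0.2, 0, 0, -0.1, 0, 0.2, 0, 0, 0, 0]
}}

```text
clock: 11.1
tool_pos: [0.5612, -0.1847, 0.0798]
ee_rot: [0.589, 0.808, -0.0, -0.0]
contact_force: [0.0, -0.1, -3.4]
width: 0.301
grasp_force: 59.1
```

>>> {"name": "move_arm", "arguments": {
  "steps": [0.2, 0, 0, -0.1, 0, 0.2, 0, 0, -0.1, 0, 0.2, 0, 0, -0.1, 0, 0.2, 0, 0, 0, 0]
}}

```text
clock: 11.6
tool_pos: [0.5613, -0.1846, 0.0768]
ee_rot: [0.589, 0.808, 0.0, -0.0]
contact_force: [0.0, 0.0, -3.0]
width: 0.301
grasp_force: 59.1
```

>>> {"name": "move_arm", "arguments": {
  "steps": [0.2, 0, 0, -0.1, 0, 0.2, 0, 0, 0, 0]
}}

```text
clock: 11.85
tool_pos: [0.561, -0.1846, 0.0754]
ee_rot: [0.589, 0.808, -0.0, -0.0]
contact_force: [2.0, -0.7, -8.4]
width: 0.297
grasp_force: 59.4
```

>>> {"name": "move_arm", "arguments": {
  "steps": [0.2, 0, 0, -0.05, 0, 0.2, 0, 0, 0, 0]
}}

```text
clock: 12.1
tool_pos: [0.5612, -0.1846, 0.0754]
ee_rot: [0.589, 0.808, -0.0, -0.0]
contact_force: [0.5, -0.2, -5.9]
width: 0.3
grasp_force: 59.6
```

>>> {"name": "move_arm", "arguments": {
  "steps": [0.2, 0, 0, -0.04, 0, 0.2, 0, 0, 0, 0]
}}

```text
clock: 12.35
tool_pos: [0.5614, -0.1847, 0.0752]
ee_rot: [0.589, 0.808, 0.0, 0.0]
contact_force: [0.8, -0.3, -3.4]
width: 0.299
grasp_force: 59.6
```

>>> {"name": "move_arm", "arguments": {
  "steps": [0.2, 0, 0, -0.04, 0, 0.2, 0, 0, 0, 0]
}}

```text
clock: 12.6
tool_pos: [0.5613, -0.1847, 0.0747]
ee_rot: [0.589, 0.808, -0.0, 0.0]
contact_force: [-0.7, 0.0, -2.8]
width: 0.3
grasp_force: 59.6
```

>>> {"name": "move_arm", "arguments": {
  "steps": [0.2, 0, 0, -0.04, 0, 0.2, 0, 0, 0, 0]
}}

```text
clock: 12.85
tool_pos: [0.5613, -0.1847, 0.0742]
ee_rot: [0.589, 0.808, -0.0, -0.0]
contact_force: [-0.5, -0.1, -3.0]
width: 0.299
grasp_force: 59.6
```

>>> {"name": "move_arm", "arguments": {
  "steps": [0.2, 0, 0, -0.04, 0, 0.2, 0, 0, 0, 0]
}}

```text
clock: 13.1
tool_pos: [0.5613, -0.1847, 0.0739]
ee_rot: [0.589, 0.808, -0.0, -0.0]
contact_force: [0.4, 0.0, -3.0]
width: 0.303
grasp_force: 59.6
```

>>> {"name": "move_arm", "arguments": {
  "steps": [0.2, 0, 0, -0.03, 0, 0.2, 0, 0, 0, 0]
}}

```text
clock: 13.35
tool_pos: [0.5613, -0.1847, 0.0738]
ee_rot: [0.588, 0.808, -0.0, 0.0]
contact_force: [-1.4, 1.4, 2.2]
width: 0.301
grasp_force: 60.3
```

>>> {"name": "move_arm", "arguments": {
  "steps": [0.2, 0, 0, -0.02, 0, 0.2, 0, 0, 0, 0, 0.2, 0, 0, 0, 0]
}}

```text
clock: 13.72
tool_pos: [0.5613, -0.1847, 0.0738]
ee_rot: [0.588, 0.808, -0.0, 0.0]
contact_force: [-2.7, 0.7, 6.6]
width: 0.301
grasp_force: 60.7
```

The die is seated: the click came at TCP z ≈ 0.0755 and the shoulder landed at 0.0738, as predicted. Hanging free the reading is about -3 N, so I'll start the pull test.

>>> {"name": "move_arm", "arguments": {
  "steps": [0.2, 0, 0, 0.05, 0, 0.2, 0, 0, 0.05, 0, 0.2, 0, 0, 0.03, 0, 0.2, 0, 0, 0, 0]
}}

```text
clock: 14.22
tool_pos: [0.5613, -0.1847, 0.0746]
ee_rot: [0.589, 0.808, -0.0, -0.0]
contact_force: [-0.3, 0.5, -2.2]
width: 0.303
grasp_force: 60.5
```

>>> {"name": "move_arm", "arguments": {
  "steps": [0.2, 0, 0, 0.03, 0, 0.2, 0, 0, 0, 0]
}}

```text
clock: 14.48
tool_pos: [0.5613, -0.1847, 0.075]
ee_rot: [0.589, 0.808, -0.0, 0.0]
contact_force: [-0.7, -0.6, -2.6]
width: 0.3
grasp_force: 60.5
```

>>> {"name": "move_arm", "arguments": {
  "steps": [0.2, 0, 0, 0.03, 0, 0.2, 0, 0, 0, 0]
}}

```text
clock: 14.72
tool_pos: [0.5613, -0.1847, 0.0753]
ee_rot: [0.589, 0.808, 0.0, 0.0]
contact_force: [-0.4, -0.2, -2.5]
width: 0.3
grasp_force: 60.5
```

>>> {"name": "move_arm", "arguments": {
  "steps": [0.2, 0, 0, 0.02, 0, 0.2, 0, 0, 0, 0]
}}

```text
clock: 14.98
tool_pos: [0.5613, -0.1847, 0.0754]
ee_rot: [0.589, 0.808, -0.0, -0.0]
contact_force: [1.8, 0.2, -5.0]
width: 0.3
grasp_force: 60.1
```

>>> {"name": "move_arm", "arguments": {
  "steps": [0.2, 0, 0, 0.02, 0, 0.2, 0, 0, 0, 0]
}}

```text
clock: 15.22
tool_pos: [0.5612, -0.1847, 0.0755]
ee_rot: [0.589, 0.808, -0.0, -0.0]
contact_force: [2.0, -0.6, -9.1]
width: 0.3
grasp_force: 59.6
```

>>> {"name": "move_arm", "arguments": {
  "steps": [0.2, 0, 0, 0.02, 0, 0.2, 0, 0, 0, 0]
}}

```text
clock: 15.48
tool_pos: [0.5612, -0.1846, 0.0756]
ee_rot: [0.589, 0.808, 0.0, -0.0]
contact_force: [2.5, -0.7, -14.6]
width: 0.301
grasp_force: 59.7
```

>>> {"name": "move_arm", "arguments": {
  "steps": [0.2, 0, 0, -0.004, 0, 0.2, 0, 0, 0, 0]
}}

```text
clock: 15.72
tool_pos: [0.5612, -0.1846, 0.0756]
ee_rot: [0.589, 0.808, 0.0, -0.0]
contact_force: [2.7, -0.5, -15.8]
width: 0.3
grasp_force: 59.8
```

>>> {"name": "move_arm", "arguments": {
  "steps": [0.2, 0, 0, 0, 0, 0.2, 0, 0, 0, 0, 0.2, 0, 0, 0, 0]
}}

```text
clock: 16.1
tool_pos: [0.5612, -0.1846, 0.0757]
ee_rot: [0.589, 0.808, -0.0, -0.0]
contact_force: [2.3, -1.1, -20.0]
width: 0.302
grasp_force: 60.0
```

The arm keeps creeping and the reading has overshot to about -20 N, so I'm easing off at once.

>>> {"name": "move_arm", "arguments": {
  "steps": [0.2, 0, 0, -0.03, 0]
}}

```text
clock: 16.23
tool_pos: [0.5612, -0.1847, 0.0756]
ee_rot: [0.589, 0.808, -0.0, -0.0]
contact_force: [1.4, 0.4, -13.7]
width: 0.301
grasp_force: 60.0
```

>>> {"name": "move_arm", "arguments": {
  "steps": [0.2, 0, 0, 0, 0]
}}

```text
clock: 16.35
tool_pos: [0.5612, -0.1847, 0.0756]
ee_rot: [0.589, 0.808, -0.0, -0.0]
contact_force: [1.7, 0.1, -16.2]
width: 0.302
grasp_force: 60.0
```

>>> {"name": "move_arm", "arguments": {
  "steps": [0.2, 0, 0, 0, 0]
}}

```text
clock: 16.48
tool_pos: [0.5612, -0.1846, 0.0756]
ee_rot: [0.589, 0.808, -0.0, -0.0]
contact_force: [1.6, -0.9, -15.6]
width: 0.3
grasp_force: 60.0
```

>>> {"name": "move_arm", "arguments": {
  "steps": [0.2, 0, 0, -0.007, 0]
}}

```text
clock: 16.6
tool_pos: [0.5612, -0.1847, 0.0756]
ee_rot: [0.589, 0.808, -0.0, -0.0]
contact_force: [0.5, -0.7, -13.6]
width: 0.304
grasp_force: 60.0
```

>>> {"name": "move_arm", "arguments": {
  "steps": [0.2, 0, 0, 0, 0]
}}

```text
clock: 16.73
tool_pos: [0.5612, -0.1847, 0.0755]
ee_rot: [0.589, 0.808, -0.0, -0.0]
contact_force: [1.2, -0.2, -12.4]
width: 0.301
grasp_force: 60.0
```

>>> {"name": "move_arm", "arguments": {
  "steps": [0.2, 0, 0, 0, 0]
}}

```text
clock: 16.85
tool_pos: [0.5613, -0.1847, 0.0755]
ee_rot: [0.589, 0.808, -0.0, 0.0]
contact_force: [0.8, -0.8, -13.5]
width: 0.3
grasp_force: 60.0
```

>>> {"name": "move_arm", "arguments": {
  "steps": [0.2, 0, 0, 0, 0]
}}

```text
clock: 16.98
tool_pos: [0.5613, -0.1847, 0.0755]
ee_rot: [0.589, 0.808, -0.0, -0.0]
contact_force: [-0.4, -0.3, -13.2]
width: 0.302
grasp_force: 60.1
```

>>> {"name": "move_arm", "arguments": {
  "steps": [0.2, 0, 0, 0.003, 0, 0.2, 0, 0, 0, 0]
}}

```text
clock: 17.23
tool_pos: [0.5613, -0.1847, 0.0755]
ee_rot: [0.589, 0.808, -0.0, -0.0]
contact_force: [0.3, 0.4, -12.1]
width: 0.302
grasp_force: 60.1
```

>>> {"name": "move_arm", "arguments": {
  "steps": [0.2, 0, 0, 0, 0, 0.2, 0, 0, 0, 0]
}}

```text
clock: 17.48
tool_pos: [0.5613, -0.1847, 0.0755]
ee_rot: [0.589, 0.808, -0.0, -0.0]
contact_force: [-0.7, 0.2, -13.2]
width: 0.301
grasp_force: 60.2
```

>>> {"name": "move_arm", "arguments": {
  "steps": [0.2, 0, 0, 0, 0, 0.2, 0, 0, 0, 0]
}}

```text
clock: 17.73
tool_pos: [0.5613, -0.1847, 0.0755]
ee_rot: [0.589, 0.808, -0.0, 0.0]
contact_force: [0.2, 0.5, -12.3]
width: 0.3
grasp_force: 60.2
```

>>> {"name": "move_arm", "arguments": {
  "steps": [0.2, 0, 0, 0, 0, 0.2, 0, 0, 0, 0]
}}

```text
clock: 17.98
tool_pos: [0.5613, -0.1847, 0.0755]
ee_rot: [0.589, 0.808, -0.0, 0.0]
contact_force: [0.3, -0.2, -10.7]
width: 0.301
grasp_force: 60.2
```

>>> {"name": "move_arm", "arguments": {
  "steps": [0.2, 0, 0, 0, 0, 0.2, 0, 0, 0, 0]
}}

```text
clock: 18.23
tool_pos: [0.5613, -0.1847, 0.0755]
ee_rot: [0.589, 0.808, -0.0, -0.0]
contact_force: [0.0, 0.0, -11.8]
width: 0.304
grasp_force: 60.3
```

>>> {"name": "move_arm", "arguments": {
  "steps": [0.2, 0, 0, 0.008, 0, 0.2, 0, 0, 0, 0]
}}

```text
clock: 18.48
tool_pos: [0.5613, -0.1847, 0.0755]
ee_rot: [0.589, 0.808, -0.0, -0.0]
contact_force: [0.0, -0.0, -13.1]
width: 0.3
grasp_force: 60.3
```

>>> {"name": "move_arm", "arguments": {
  "steps": [0.2, 0, 0, 0, 0, 0.2, 0, 0, 0, 0]
}}

```text
clock: 18.73
tool_pos: [0.5613, -0.1847, 0.0756]
ee_rot: [0.589, 0.808, -0.0, 0.0]
contact_force: [0.1, 0.2, -12.9]
width: 0.298
grasp_force: 60.3
```

>>> {"name": "move_arm", "arguments": {
  "steps": [0.2, 0, 0, 0, 0, 0.2, 0, 0, 0, 0]
}}

```text
clock: 18.98
tool_pos: [0.5613, -0.1847, 0.0756]
ee_rot: [0.589, 0.808, -0.0, -0.0]
contact_force: [-0.5, -1.0, -14.3]
width: 0.304
grasp_force: 60.3
```

>>> {"name": "move_arm", "arguments": {
  "steps": [0.2, 0, 0, 0, 0, 0.2, 0, 0, 0, 0]
}}

```text
clock: 19.23
tool_pos: [0.5613, -0.1847, 0.0756]
ee_rot: [0.589, 0.808, -0.0, -0.0]
contact_force: [-0.5, -0.6, -13.9]
width: 0.301
grasp_force: 60.3
```

>>> {"name": "move_arm", "arguments": {
  "steps": [0.2, 0, 0, 0, 0, 0.2, 0, 0, 0, 0, 0.2, 0, 0, 0, 0]
}}

```text
clock: 19.6
tool_pos: [0.5613, -0.1847, 0.0756]
ee_rot: [0.589, 0.808, -0.0, -0.0]
contact_force: [-0.1, -1.0, -14.1]
width: 0.303
grasp_force: 60.2
```

>>> {"name": "move_arm", "arguments": {
  "steps": [0.2, 0, 0, 0, 0, 0.2, 0, 0, 0, 0]
}}

```text
clock: 19.85
tool_pos: [0.5613, -0.1847, 0.0756]
ee_rot: [0.589, 0.808, -0.0, 0.0]
contact_force: [-0.6, -0.3, -15.2]
width: 0.3
grasp_force: 60.2
```

>>> {"name": "move_arm", "arguments": {
  "steps": [0.2, 0, 0, -0.02, 0, 0.2, 0, 0, -0.02, 0, 0.2, 0, 0, -0.02, 0, 0.2, 0, 0, -0.03, 0, 0.2, 0, 0, -0.03, 0, 0.2, 0, 0, -0.03, 0, 0.2, 0, 0, 0, 0, 0.2, 0, 0, 0, 0]
}}

```text
clock: 20.85
tool_pos: [0.5614, -0.1847, 0.0741]
ee_rot: [0.589, 0.808, 0.0, 0.0]
contact_force: [-0.9, 0.5, -3.0]
width: 0.299
grasp_force: 61.1
```

>>> {"name": "move_arm", "arguments": {
  "steps": [0.2, 0, 0, -0.03, 0, 0.2, 0, 0, 0, 0, 0.2, 0, 0, 0, 0]
}}

```text
clock: 21.22
tool_pos: [0.5614, -0.1847, 0.0738]
ee_rot: [0.589, 0.808, 0.0, 0.0]
contact_force: [0.3, 0.2, -1.5]
width: 0.304
grasp_force: 61.6
```

>>> {"name": "move_arm", "arguments": {
  "steps": [0.65, 0, 0, 0, 0, 0.65, 0, 0, 0, 0, 0.65, 0, 0, 0, 0, 0.65, 0, 0, 0, 0, 0.65, 0, 0, 0, 0]
}}

```text
clock: 21.85
tool_pos: [0.5613, -0.1847, 0.0738]
ee_rot: [0.589, 0.808, -0.0, -0.0]
contact_force: [0.4, 0.3, -0.0]
width: 0.652
grasp_force: 0.0
```

>>> {"name": "move_arm", "arguments": {
  "steps": [0.65, 0, 0, 1, 0, 0.65, 0, 0, 2, 0, 0.65, 0, 0, 4, 0, 0.65, 0, 0, 4, 0, 0.65, -1, -5, 2, 0, 0.65, -1, -6, 0, 0, 0.65, -2, -5, 0, 0, 0.65, 0, 0, 0, 0]
}}

```text
clock: 22.85
tool_pos: [0.52, -0.3479, 0.2042]
ee_rot: [0.59, 0.807, -0.0, 0.0]
contact_force: [-0.1, 0.3, 0.3]
width: 0.651
grasp_force: 0.0
```

```bash
python3 - <<'E'
from h import *
o=np.zeros((400,800,3),np.uint8)
for i,(n,(x,y)) in enumerate(dict(top=(345,206),side=(269,131)).items()):
    b,d=optics.capture(n);cv2.imwrite(f"pics/{n}4.png",b)
    o[:,i*400:i*400+400]=cv2.resize(b[y-40:y+40,x-40:x+40],(400,400),interpolation=cv2.INTER_CUBIC)
    q=cloud(n,d)[y-25:y+25,x-25:x+25].reshape(-1,3);k=q[(q[:,2]>.08)&(q[:,2]<.1)];print(n,len(k),np.median(k,axis=0))
cv2.imwrite("pics/c4.png",o)
E
```

```text
top 112 [ 0.56119176 -0.18359473  0.08884745]
side 64 [ 0.55855467 -0.18101551  0.08760673]
```

View pics/c4.png

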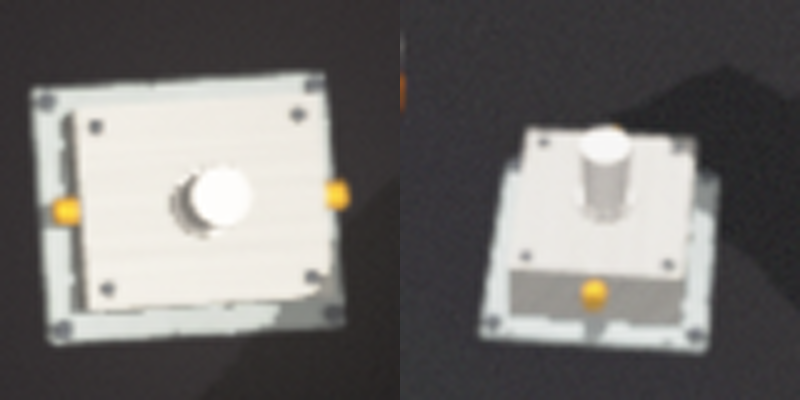

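The die stands upright in the socket, with its top at crop (220,197) and (605,145). The measured top height is 0.088, which matches the expected home height of 0.088. The gripper is clear, so I'll hand the job in.

```bash
python3 -c "
from cell import arm;print(arm.job_done())"
```

```text
the job is handed in; nothing more can be done
None
```

The tall die is latched and standing fully home in the holder, and the catch held; however, the pull overshot briefly to a raw wrist reading of about 20 N (roughly 17 N net of the die's weight, over the 16 N limit) before I eased it and held about 10–12 N net for over a second, then let go.

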